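# Draw a paddle stirrer out of a short-opening drawer

## Task

Get the long white paddle stirrer out for the overhead mixer: pull the top drawer of the bench-top unit fully out to its stop, take hold of the stirrer and, as it is longer than the opening, tilt its blade end up and draw it out diagonally, without forcing it against the unit, which would bend the shaft. Finish still holding it in the gripper, level and still, with all of it about 10 cm above the top of the unit and touching nothing else; do not let go. Leave the drawer out, the other things in it, and everything on and around the unit where it stands.

Things in the scene. Friction and masses are not known exactly. Their poses are not given: they have to be found in the camera images.
- unit: White bench-top unit, fixed: 400 mm deep (x), 280 wide (y), 194 tall, two grey-fronted drawers one above the other. Origin at bench level under the middle of its front face; +x runs into the unit, away from the handles. Drawers slide out along -x. Its top panel is 16 mm thick, underside 178 mm above the bench (68 above the top drawer's inner floor), front edge level with the front face (x = 0).
- drawer (a joint): Top drawer: 0 = shut (front flush with the unit's face), grows to 0.200 m at its stop. Starts shut or a little ajar. About 1.5 N of friction; stays where left. Front panel 14 mm thick, 248 wide, from 102 to 170 mm above the bench. At the stop 186 mm of its inner length is open to above; the rear 159 mm stays under the unit's top panel.
- drawer_floor (a point): Middle of the top drawer's inner floor, 110 mm above the bench; moves with the drawer, axes as the unit's. Inside 345 mm long (x), 228 mm wide (y); side and rear walls 45 mm high above the floor, the front panel 60 mm above the floor.
- drawer_handle (a point): Middle of the top drawer's bar handle: a horizontal bar 11 mm thick, 120 mm long along the front (unit's y), 40 mm in front of the drawer front, 156 mm above the bench and 38 mm below the unit's top, so a gripper's wide body should lean away from the unit. Axes as the unit's. (The lower drawer has the same handle 74 mm above the bench; not needed.)
- shaft_center (a point): Middle of the white paddle stirrer, 300 mm long, about 0.24 kg, lying flat in the top drawer, roughly front to back. Round shaft 16 mm thick; blade at its front end (-x) 30 mm long, 82 wide, 16 thick; bare steel drive end at its rear (+x) 50 mm long, 10 thick. x axis along the shaft from blade to drive end; this point is on the shaft's axis, 8 mm above the drawer's floor, 118 mm above the bench.
- shaft_blade_end (a point): Front end of the stirrer: end face of the blade, on the axis, 150 mm from its middle.
- shaft_drive_end (a point): Rear end of the stirrer: end of the steel drive end, on the axis, 150 mm from its middle.
- spatula: Bystander: steel spatula 170 mm long lying in the top drawer along its left (+y) wall. Origin on its underside.
- stir_bar: Bystander: white magnetic stir bar, a 50 mm long, 10 mm thick capsule, lying in the top drawer near its right (-y) wall. Origin on its underside.
- amber_bottle: Bystander: amber glass bottle, 74 mm across, 135 mm tall. Origin at the centre of its underside.
- beaker: Bystander: glass beaker, 80 mm across, 95 mm tall. Origin at the centre of its underside.
- cork_ring: Bystander: cork flask ring, 110 mm across, 30 mm tall. Origin at the centre of its underside.
- wash_bottle: Bystander: white plastic bottle, 64 mm across, 130 mm tall. Origin at the centre of its underside.
- tube_rack: Bystander: test-tube rack, 70 x 180 mm, 105 mm tall. Origin at the centre of its underside.
- vial_tray: Bystander: grey divided tray, 130 x 90 mm, 35 mm tall, standing on the unit's top. Origin at the centre of its underside.

How it is judged:
By the outcome, as a careful person would: the job done as asked, in the order asked, and still so for the second after the job is handed in, while the arm keeps its last pose, push and grip.
It also fails if it takes over 51 s, if anything falls off the work surface, if the arm or the gripper's body presses on something with over 40 N, if the wrist force passes 120 N, or if a joint passes its speed limit or range.

## Robot

A 6-joint arm with a two-finger parallel gripper is mounted at the origin on the work surface. World frame = base frame: x ahead of the robot, y to its left, z up, the work surface at z = 0. Lengths are in m, angles in rad, forces in N, time in s.
With the tool pointing down it reaches from about 0.225 to 0.875 m from the base axis. Payload 3.4 kg.
Tool frame: the origin (TCP) lies at the very end of the fingers, on their centre line; the grasp point (between the pads) lies manip.pinch_z behind it (manip.pinch_z is the distance from the TCP to the grasp point, in m); z points along the fingers, y is the direction in which the jaws open and shut (so a half turn about z gives the same grasp; the last joint's range is limited). The gripper opens to 85 mm and grips with 20 to 120 N. Pads are 22 mm wide; open, the fingers measure 114 mm over their backs; the gripper's body (76 mm by 85 mm) begins 54 mm behind the grasp point. The pads swing forward as they close: fully open they stand 13 mm farther back than shut.
Start: joints at [1.148, 0.276, 1.505, -0, 1.361, -0.121], TCP at [0.171, 0.549, 0.231] pointing down, gripper open.
Joint ranges: [-2.89, 2.89], [-0.75, 2.08], [0.22, 2.7], [-1.18, 4.32], [0.11, 2.71], [-2.7, 2.7]. Speed limits (rad/s): [2.57, 2.57, 3.14, 3.14, 3.14, 3.14].

## Interface

Orientations are given as a unit quaternion [w, x, y, z].
In Python, from rig import manip, imaging, workorder gives the robot as it stands.
- The arm moves only by the tool apply_moves, never from a script. Its argument "moves" is one flat list of numbers, 7 for each row, row after row: the finger opening in m, from 0 to 0.0854, then the shift along the tool's x, y, z in m, then the turn, a rotation vector about the tool's x, y, z in rad. In form: [jaw, tx, ty, tz, rx, ry, rz, jaw, tx, ty, tz, rx, ry, rz, ...]. A call has exactly 8 rows; each row shifts and turns the pose as measured when the row begins, along the tool's axes as they then stand; what a row does not reach is not made up. A row lasts 1/12 s, in which the tool goes at most 41.7 mm and 7.16 degrees, less where a joint would pass 70% of its speed; a pose out of reach is approached as far as the arm can. A call with a gripper value outside its range is refused whole. The fingers move at their own pace and stop on an object; "newtons" is the grip in N (left out, the last holds). Time passes only in rows, so rows that do not move let the fingers close, or fill a call up. It gives the time, the measured TCP pose, the force and the opening at its end, in the units of the state.
- manip.get_state(): the state, without advancing time (a new reading comes with each control period).
- imaging.get_image(name): name is "side" or "top"; returns a dict with "image" (420x560x3 uint8, red, green, blue), "range_z" (420x560 float32, m along the optical axis (not along the pixel's ray), 0 where there is no reading), "fx", "fy", "cx", "cy" (pixels), "R" (3x3) and "t" (3): a world point X has camera coordinates R X + t. Camera axes: x right, y down, z forward; pixel columns grow to the right and rows downward; lengths in m; the calibration is good to about 2 mm. A picture is of the moment at which its call begins.
- workorder.sign_off(): hands the job in, once; it reports no verdict.
The state is a dict: "clock": time; "qpos": joint angles; "qd": joint speeds; "effort": joint torques, N m; "position": TCP position; "ee_rot": TCP orientation; "contact_force": force on the tool from outside, world axes, zero at the start; "moment": the same for the moment, N m; "width": finger opening in m.
Only numpy, scipy, OpenCV 4.12 (cv2) and the standard library are available. Lean on these libraries where they do the work, as an engineer would, in place of code of your own. Each camera call takes 0.05 s, during which the arm holds its last target.

## Working session

There is one attempt and no reset: what is moved stays moved. The work goes in short steps, Python scripts to look and compute and a tool call to move; the robot and the scene stay as the last step left them, time stands still between calls to the robot, and variables do not carry over. Pictures are saved under pics/ and viewed, and the job is handed in when it is done.

Besides the shell and the picture viewer there is one more tool, called after ">>>" as name(argument=value, ...) on one line, values as JSON. apply_moves: Moves the arm, as the interface text tells. Its arguments: {"type":"object","properties":{"moves":{"type":"array"},"newtons":{"type":"number"}},"required":["moves"]}

```bash
ls -la; mkdir -p pics
python3 - <<'E'
from rig import manip, imaging
import cv2,numpy as np
print(manip.get_state(), manip.pinch_z)
for n in ("side","top"):
    d=imaging.get_image(n); cv2.imwrite(f"pics/{n}0.png",d["image"][:,:,::-1]); np.savez(f"{n}0.npz",**d)
    print(n,d["fx"],d["fy"],d["cx"],d["cy"],d["R"],d["t"], -d["R"].T@d["t"])
E
```

```text
total 12
drwxr-xr-x  3 agent agent 4096 Dec  7 05:49 .
drwxr-xr-x 23 root  root  4096 Dec  7 05:49 ..
drwxr-xr-x  2 agent agent 4096 Dec  7 05:49 pics
{'clock': 0.0, 'qpos': array([ 1.14802486e+00,  2.76624823e-01,  1.50616856e+00, -4.34967105e-06,
        1.36069955e+00, -1.20991533e-01]), 'qd': array([ 0.00082837, -0.00083252, -0.00101759,  0.00048279, -0.00051144,
       -0.00046539]), 'effort': array([-2.70290970e-03, -4.16766000e+01, -2.45803839e+01, -2.57246420e-04,
        1.07433010e-02,  4.62036169e-06]), 'position': array([0.17067876, 0.5485148 , 0.23040859]), 'ee_rot': array([-2.53106658e-04,  1.50317530e-01,  9.88637313e-01, -9.15811494e-04]), 'contact_force': array([0.37346403, 0.22165965, 0.30749307]), 'moment': array([-0.06585336,  0.00923996, -0.0191855 ]), 'width': 0.08525237771466239} 0.0187
side 465.55395216940457 465.55395216940457 283.0269849552543 212.57510353717956 [[ 0.99801157  0.06208121 -0.01090078]
 [ 0.0305123  -0.6271709  -0.77828379]
 [-0.05515345  0.77640362 -0.62781806]] [-0.55920602  0.10689506  1.27618359] [ 0.6252184  -0.88907591  0.87831001]
top 405.3541807291754 405.3541807291754 280.24929506435666 207.41740972934682 [[ 0.0022502  -0.99993994  0.01072596]
 [-0.98847638 -0.00384762 -0.15132625]
 [ 0.15135844 -0.01026185 -0.98842568]] [0.03209733 0.55891673 1.00743757] [0.39991958 0.04458407 1.08001166]
```

View pics/side0.png

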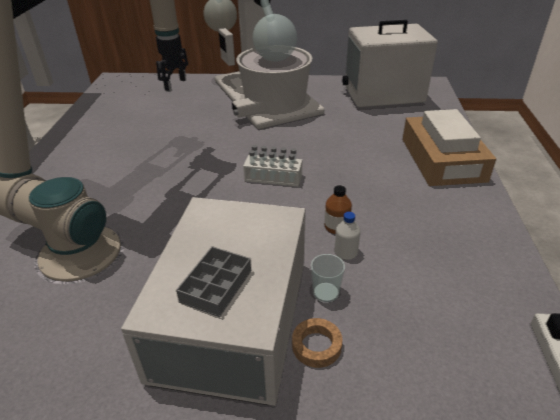

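View pics/top0.png

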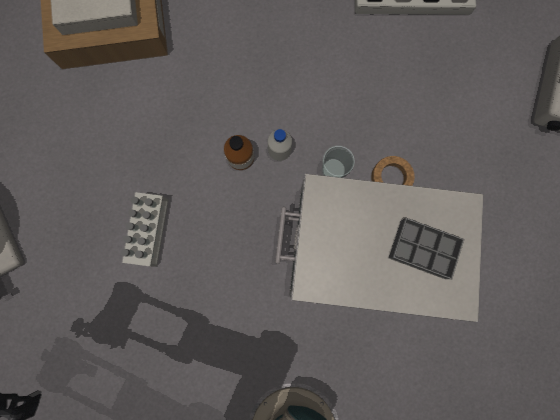

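The side view shows the unit from its back, with the vial tray on top. In the top view its top panel covers about cols 293–483, rows 177–319. The handle is at cols 278–298, rows 210–262, so the drawers open toward world +y.

```bash
cat > h.py <<'E'
import numpy as np,cv2
from rig import manip, imaging
from scipy.spatial.transform import Rotation as Rn
def plane(d,u,v,z):
    u=np.atleast_1d(u).astype(float);v=np.atleast_1d(v).astype(float)
    r=np.stack([(u-d["cx"])/d["fx"],(v-d["cy"])/d["fy"],np.ones_like(u)],1)@d["R"]
    c=-d["R"].T@d["t"]; s=(np.broadcast_to(z,u.shape)-c[2])/r[:,2]; return c+s[:,None]*r
def cloud(d):
    v,u=np.mgrid[0:420,0:560]; Z=d["range_z"]
    P=np.stack([(u-d["cx"])/d["fx"]*Z,(v-d["cy"])/d["fy"]*Z,Z],-1)
    W=(P-d["t"])@d["R"]; W[Z<=0]=np.nan; return W
def proj(d,X):
    c=np.atleast_2d(X)@d["R"].T+d["t"]; return np.stack([d["fx"]*c[:,0]/c[:,2]+d["cx"],d["fy"]*c[:,1]/c[:,2]+d["cy"]],1)
def state():
    s=manip.get_state(); q=s["ee_rot"]; R=Rn.from_quat([q[1],q[2],q[3],q[0]]).as_matrix(); return s,R
E
python3 - <<'E'
from h import *
d=dict(np.load("top0.npz"))
W=cloud(d); m=(abs(W[...,2]-0.194)<0.012).astype(np.uint8)
n,l,s,c=cv2.connectedComponentsWithStats(m); 
i=1+np.argmax(s[1:,4]); print(s[i])
cn,_=cv2.findContours((l==i).astype(np.uint8),cv2.RETR_EXTERNAL,cv2.CHAIN_APPROX_NONE)
cn=max(cn,key=cv2.contourArea)[:,0,:]
P=plane(d,cn[:,0],cn[:,1],0.194)[:,:2]
r=cv2.minAreaRect(P.astype(np.float32)); print(r); print(cv2.boxPoints(r)); print(np.nanmedian(W[l==i],0))
# handle region
sub=W[195:275,270:302]; mm=(sub[...,2]>0.12)&(sub[...,2]<0.185)
print(mm.sum()); print(np.round(sub[mm][::8],3))
im=d["image"][190:280,255:330]; cv2.imwrite("pics/hz.png",cv2.resize(im,None,fx=6,fy=6,interpolation=cv2.INTER_CUBIC)[:,:,::-1])
E
```

```text
[  291   174   192   148 20552]
((0.4518580138683319, -0.20253393054008484), (0.40105170011520386, 0.2805688977241516), 83.57176208496094)
[[ 0.2900049  -0.38609296]
 [ 0.56880987 -0.4175051 ]
 [ 0.6137111  -0.0189749 ]
 [ 0.33490616  0.01243722]]
[ 0.44732784 -0.17882362  0.19345229]
440
[[ 0.56  -0.015  0.121]
 [ 0.542  0.024  0.159]
 [ 0.537  0.026  0.161]
 [ 0.532  0.031  0.162]
 [ 0.53   0.026  0.159]
 [ 0.535 -0.012  0.125]
 [ 0.528  0.017  0.159]
 [ 0.529 -0.001  0.156]
 [ 0.525  0.026  0.161]
 [ 0.526  0.008  0.159]
 [ 0.526 -0.01   0.16 ]
 [ 0.524  0.013  0.157]
 [ 0.524 -0.006  0.159]
 [ 0.522 -0.001  0.156]
 [ 0.519  0.026  0.16 ]
 [ 0.514  0.031  0.159]
 [ 0.51   0.036  0.158]
 [ 0.507  0.031  0.161]
 [ 0.505  0.026  0.157]
 [ 0.5    0.036  0.161]
 [ 0.498  0.031  0.16 ]
 [ 0.499 -0.007  0.129]
 [ 0.491  0.036  0.163]
 [ 0.489  0.033  0.158]
 [ 0.486  0.031  0.163]
 [ 0.484  0.029  0.158]
 [ 0.485 -0.005  0.128]
 [ 0.477  0.04   0.159]
 [ 0.475  0.035  0.161]
 [ 0.473  0.031  0.161]
 [ 0.473 -0.005  0.132]
 [ 0.466  0.04   0.156]
 [ 0.464  0.038  0.159]
 [ 0.462  0.035  0.158]
 [ 0.459  0.033  0.161]
 [ 0.459 -0.002  0.131]
 [ 0.452  0.04   0.163]
 [ 0.45   0.038  0.161]
 [ 0.448  0.035  0.161]
 [ 0.446  0.033  0.159]
 [ 0.445 -0.     0.124]
 [ 0.439  0.042  0.16 ]
 [ 0.437  0.038  0.161]
 [ 0.432  0.042  0.161]
 [ 0.43   0.042  0.159]
 [ 0.43   0.024  0.158]
 [ 0.428  0.042  0.162]
 [ 0.428  0.024  0.162]
 [ 0.428  0.004  0.156]
 [ 0.426  0.031  0.16 ]
 [ 0.426  0.013  0.159]
 [ 0.423  0.04   0.16 ]
 [ 0.423  0.008  0.157]
 [ 0.419  0.044  0.16 ]
 [ 0.417  0.038  0.157]]
```

View pics/hz.png

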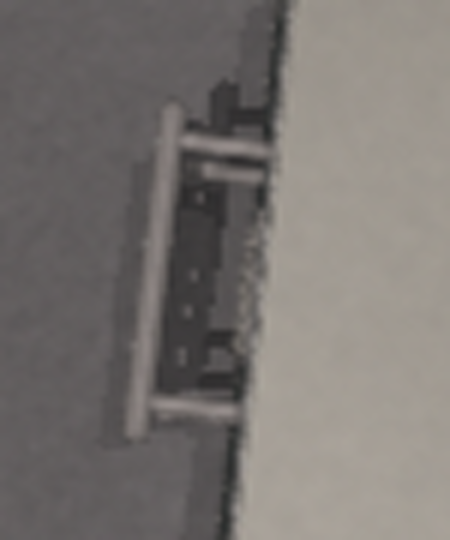

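```bash
cat >> h.py <<'E'
F=np.array([0.4743,-0.0033,0.0]); o=np.array([0.1119,0.9937,0]); b=np.array([0.9937,-0.1119,0]); zz=np.array([0,0,1.])
def U(x,y,z): return F-o*x+b*y+zz*z      # unit frame -> world
def toU(X): 
    X=np.atleast_2d(X)-F; return np.stack([-X@o,X@b,X[:,2]],1)
def rows(pT,RT,n=8,p0=None,R0=None,jaw=0.08):
    s,R=state(); p=s["position"] if p0 is None else p0; R=R if R0 is None else R0
    rv=Rn.from_matrix(R.T@RT).as_rotvec(); out=[]
    print("dist mm",np.linalg.norm(pT-p)*1e3,"deg",np.degrees(np.linalg.norm(rv)))
    for k in range(n):
        Rk=R@Rn.from_rotvec(rv*k/n).as_matrix(); t=Rk.T@(pT-p)/n
        print([jaw]+[float(round(v,4)) for v in t]+[float(round(v,4)) for v in rv/n])
def leanR(th):  # tool x=-b, y ~ o, z down leaning: body leans to +o
    z=-np.cos(th)*zz-np.sin(th)*o; x=-b; return np.stack([x,np.cross(z,x),z],1)
E
python3 - <<'E'
from h import *
R=leanR(np.radians(35)); H=U(-0.04,0,0.156)
print(H,R); pT=H+R[:,2]*(0.012-0.07)
print(pT)
rows(pT,R,24,jaw=0.03)
E
```

```text
[0.478776 0.036448 0.156   ] [[-0.9937      0.09166311 -0.0641832 ]
 [ 0.1119      0.81399139 -0.5699629 ]
 [-0.         -0.57355424 -0.81915204]]
[0.48249863 0.06950585 0.20351082]
dist mm 572.2284968187284 deg 36.509349537292785
[0.03, -0.0183, -0.0152, 0.0011, 0.0253, -0.0024, -0.0077]
[0.03, -0.0182, -0.0153, 0.0016, 0.0253, -0.0024, -0.0077]
[0.03, -0.0181, -0.0154, 0.002, 0.0253, -0.0024, -0.0077]
[0.03, -0.018, -0.0155, 0.0024, 0.0253, -0.0024, -0.0077]
[0.03, -0.0178, -0.0155, 0.0029, 0.0253, -0.0024, -0.0077]
[0.03, -0.0177, -0.0156, 0.0033, 0.0253, -0.0024, -0.0077]
[0.03, -0.0176, -0.0156, 0.0038, 0.0253, -0.0024, -0.0077]
[0.03, -0.0175, -0.0157, 0.0042, 0.0253, -0.0024, -0.0077]
[0.03, -0.0173, -0.0157, 0.0046, 0.0253, -0.0024, -0.0077]
[0.03, -0.0172, -0.0157, 0.0051, 0.0253, -0.0024, -0.0077]
[0.03, -0.0171, -0.0157, 0.0055, 0.0253, -0.0024, -0.0077]
[0.03, -0.0169, -0.0157, 0.006, 0.0253, -0.0024, -0.0077]
[0.03, -0.0168, -0.0157, 0.0064, 0.0253, -0.0024, -0.0077]
[0.03, -0.0167, -0.0156, 0.0068, 0.0253, -0.0024, -0.0077]
[0.03, -0.0165, -0.0156, 0.0073, 0.0253, -0.0024, -0.0077]
[0.03, -0.0164, -0.0155, 0.0077, 0.0253, -0.0024, -0.0077]
[0.03, -0.0163, -0.0154, 0.0081, 0.0253, -0.0024, -0.0077]
[0.03, -0.0161, -0.0154, 0.0086, 0.0253, -0.0024, -0.0077]
[0.03, -0.016, -0.0153, 0.009, 0.0253, -0.0024, -0.0077]
[0.03, -0.0158, -0.0151, 0.0094, 0.0253, -0.0024, -0.0077]
[0.03, -0.0157, -0.015, 0.0098, 0.0253, -0.0024, -0.0077]
[0.03, -0.0156, -0.0149, 0.0102, 0.0253, -0.0024, -0.0077]
[0.03, -0.0154, -0.0147, 0.0107, 0.0253, -0.0024, -0.0077]
[0.03, -0.0153, -0.0146, 0.0111, 0.0253, -0.0024, -0.0077]
```

>>> apply_moves(moves=[0.03,-0.018,-0.015,0.001,0.025,-0.002,-0.008,0.03,-0.018,-0.015,0.002,0.025,-0.002,-0.008,0.03,-0.018,-0.015,0.002,0.025,-0.002,-0.008,0.03,-0.018,-0.0155,0.0024,0.025,-0.002,-0.008,0.03,-0.018,-0.0155,0.003,0.025,-0.002,-0.008,0.03,-0.018,-0.0155,0.003,0.025,-0.002,-0.008,0.03,-0.018,-0.0155,0.004,0.025,-0.002,-0.008,0.03,-0.018,-0.0155,0.004,0.025,-0.002,-0.008], newtons=60)

```text
clock: 0.77
position: [0.2762, 0.3854, 0.2177]
ee_rot: [-0.01, 0.112, 0.988, -0.106]
contact_force: [0.0, 0.2, 0.5]
width: 0.0299
```

Run:
```python
from h import *
s,_=state();print(s["position"],s["qpos"],s["width"])
R=leanR(np.radians(35)); H=U(-0.04,0,0.156)
pT=H+R[:,2]*(0.012-0.07)
rows(pT,R,16,jaw=0.03)
```

```text
[0.27618673 0.38537253 0.21771745] [ 0.87863417  0.24571835  1.60321269 -0.09953321  1.48326201 -0.44719899] 0.02993403612448682
dist mm 377.5422954128766 deg 23.62916921484873
[0.03, -0.017, -0.0158, 0.0044, 0.0248, -0.0026, -0.0067]
[0.03, -0.0169, -0.0158, 0.0048, 0.0248, -0.0026, -0.0067]
[0.03, -0.0168, -0.0158, 0.0053, 0.0248, -0.0026, -0.0067]
[0.03, -0.0166, -0.0157, 0.0057, 0.0248, -0.0026, -0.0067]
[0.03, -0.0165, -0.0157, 0.0061, 0.0248, -0.0026, -0.0067]
[0.03, -0.0164, -0.0156, 0.0066, 0.0248, -0.0026, -0.0067]
[0.03, -0.0163, -0.0156, 0.007, 0.0248, -0.0026, -0.0067]
[0.03, -0.0161, -0.0155, 0.0074, 0.0248, -0.0026, -0.0067]
[0.03, -0.016, -0.0154, 0.0079, 0.0248, -0.0026, -0.0067]
[0.03, -0.0159, -0.0153, 0.0083, 0.0248, -0.0026, -0.0067]
[0.03, -0.0158, -0.0152, 0.0087, 0.0248, -0.0026, -0.0067]
[0.03, -0.0157, -0.0151, 0.0091, 0.0248, -0.0026, -0.0067]
[0.03, -0.0155, -0.015, 0.0095, 0.0248, -0.0026, -0.0067]
[0.03, -0.0154, -0.0149, 0.0099, 0.0248, -0.0026, -0.0067]
[0.03, -0.0153, -0.0147, 0.0104, 0.0248, -0.0026, -0.0067]
[0.03, -0.0151, -0.0145, 0.0108, 0.0248, -0.0026, -0.0067]
```

>>> apply_moves(moves=[0.03,-0.017,-0.016,0.0044,0.025,-0.0026,-0.0067,0.03,-0.017,-0.016,0.0048,0.025,-0.0026,-0.0067,0.03,-0.017,-0.016,0.0053,0.025,-0.0026,-0.0067,0.03,-0.0165,-0.0157,0.0057,0.025,-0.0026,-0.0067,0.03,-0.0165,-0.0157,0.006,0.025,-0.0026,-0.0067,0.03,-0.0165,-0.0157,0.0065,0.025,-0.0026,-0.0067,0.03,-0.0163,-0.0156,0.007,0.025,-0.0026,-0.0067,0.03,-0.016,-0.0155,0.0074,0.025,-0.0026,-0.0067])

```text
clock: 1.43
position: [0.383, 0.2176, 0.2089]
ee_rot: [-0.017, 0.081, 0.974, -0.211]
contact_force: [0.1, 0.8, -0.2]
width: 0.0302
```

>>> apply_moves(moves=[0.03,-0.016,-0.0154,0.008,0.025,-0.0026,-0.0067,0.03,-0.016,-0.0154,0.0083,0.025,-0.0026,-0.0067,0.03,-0.016,-0.0152,0.0087,0.025,-0.0026,-0.0067,0.03,-0.0157,-0.015,0.009,0.025,-0.0026,-0.0067,0.03,-0.0155,-0.015,0.0095,0.025,-0.0026,-0.0067,0.03,-0.0155,-0.015,0.01,0.025,-0.0026,-0.0067,0.03,-0.0153,-0.0147,0.0104,0.025,-0.0026,-0.0067,0.03,-0.015,-0.0145,0.0108,0.025,-0.0026,-0.0067])

```text
clock: 2.1
position: [0.4902, 0.0517, 0.2002]
ee_rot: [-0.023, 0.049, 0.948, -0.312]
contact_force: [0.8, -0.1, -0.1]
width: 0.0302
```

Run:
```python
from h import *
s,_=state();print(s["position"],s["qpos"],s["width"])
R=leanR(np.radians(35)); H=U(-0.04,0,0.156)
rows(H+R[:,2]*(0.012),R,8,jaw=0.026)
d=imaging.get_image("top"); cv2.imwrite("pics/t1.png",d["image"][:,:,::-1])
d=imaging.get_image("side"); cv2.imwrite("pics/s1.png",d["image"][:,:,::-1])
```

```text
[0.49024398 0.05167071 0.20024535] [ 0.35675748  0.36026503  1.64740151 -0.55793344  1.4806095  -0.9603244 ] 0.03023453888033823
dist mm 59.671105708970146 deg 1.7275906352497905
[0.026, 0.0011, 0.0017, 0.0072, -0.0033, -0.001, 0.0015]
[0.026, 0.0011, 0.0017, 0.0072, -0.0033, -0.001, 0.0015]
[0.026, 0.0012, 0.0016, 0.0072, -0.0033, -0.001, 0.0015]
[0.026, 0.0012, 0.0016, 0.0072, -0.0033, -0.001, 0.0015]
[0.026, 0.0012, 0.0016, 0.0072, -0.0033, -0.001, 0.0015]
[0.026, 0.0012, 0.0016, 0.0072, -0.0033, -0.001, 0.0015]
[0.026, 0.0012, 0.0015, 0.0072, -0.0033, -0.001, 0.0015]
[0.026, 0.0012, 0.0015, 0.0072, -0.0033, -0.001, 0.0015]
```

View pics/t1.png

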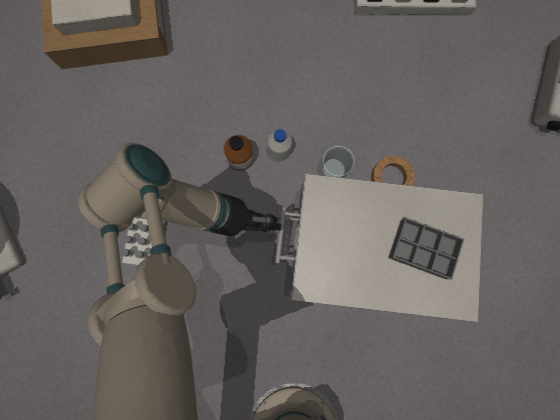

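View pics/s1.png

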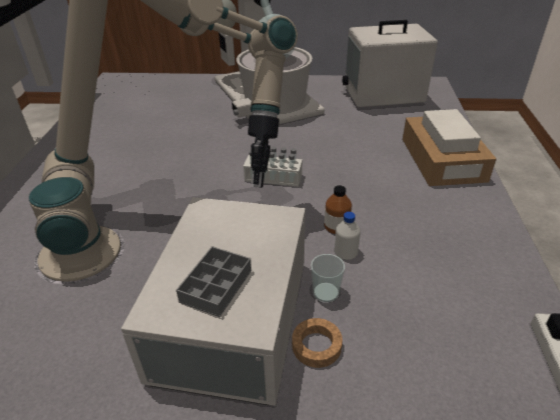

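>>> apply_moves(moves=[0.026,0.0025,0.0035,0.0,-0.007,-0.002,0.003,0.026,0.0025,0.0035,0.0,-0.007,-0.002,0.003,0.026,0.0025,0.003,0.005,-0.007,-0.002,0.003,0.026,0.002,0.003,0.01,-0.006,-0.002,0.003,0.026,0,0,0.011,0,0,0,0.026,0,0,0.011,0,0,0,0.026,0,0,0.011,0,0,0,0.026,0,0,0.009,0,0,0])

```text
clock: 2.87
position: [0.474, 0.0356, 0.1429]
ee_rot: [-0.015, 0.053, 0.954, -0.296]
contact_force: [0.8, -1.2, 3.1]
width: 0.0258
```

Run:
```python
from h import *
s,_=state();print(s["position"],s["contact_force"],s["width"])
R=leanR(np.radians(35)); H=U(-0.04,0,0.156)
rows(H+R[:,2]*(0.012),R,1,jaw=0.026)
```

```text
[0.47404457 0.03555158 0.14294079] [ 0.77378552 -1.22918138  3.0848055 ] 0.02583251593059042
dist mm 7.838442559327037 deg 0.5809962212190185
[0.026, -0.0046, -0.0063, 0.0004, 0.0096, 0.0032, -0.0006]
```

>>> apply_moves(moves=[0.026,-0.001,-0.003,0,0.004,0,0,0.026,-0.001,-0.003,0,0.004,0,0,0.0,0,0,0,0,0,0,0.0,0,0,0,0,0,0,0.0,0,0,0,0,0,0,0.0,0,0,0,0,0,0,0.0,0,0,0,0,0,0,0.0,0,0,0,0,0,0])

```text
clock: 3.53
position: [0.4732, 0.0312, 0.1463]
ee_rot: [-0.016, 0.053, 0.953, -0.299]
contact_force: [-1.2, -1.4, -0.8]
width: 0.0085
```

Run:
```python
from h import *
s,R=state();print(s["position"],s["contact_force"],s["width"])
rows(s["position"]+o*0.2,R,8,jaw=0)
```

```text
[0.47319363 0.03123184 0.14629821] [-1.18704516 -1.42120186 -0.83463141] 0.008524073535220262
dist mm 199.99612996255706 deg 0.0
[0, -0.0, 0.0205, -0.0143, 0.0, 0.0, 0.0]
[0, -0.0, 0.0205, -0.0143, 0.0, 0.0, 0.0]
[0, -0.0, 0.0205, -0.0143, 0.0, 0.0, 0.0]
[0, -0.0, 0.0205, -0.0143, 0.0, 0.0, 0.0]
[0, -0.0, 0.0205, -0.0143, 0.0, 0.0, 0.0]
[0, -0.0, 0.0205, -0.0143, 0.0, 0.0, 0.0]
[0, -0.0, 0.0205, -0.0143, 0.0, 0.0, 0.0]
[0, -0.0, 0.0205, -0.0143, 0.0, 0.0, 0.0]
```

>>> apply_moves(moves=[0,0,0.003,-0.002,0,0,0,0,0,0.005,-0.0035,0,0,0,0,0,0.007,-0.005,0,0,0,0,0,0.008,-0.0056,0,0,0,0,0,0.008,-0.0056,0,0,0,0,0,0.008,-0.0056,0,0,0,0,0,0.008,-0.0056,0,0,0,0,0,0.008,-0.0056,0,0,0])

```text
clock: 4.2
position: [0.4814, 0.1034, 0.1463]
ee_rot: [-0.016, 0.053, 0.952, -0.3]
contact_force: [1.0, -2.0, -0.9]
width: 0.0084
```

Run:
```python
from h import *
s,R=state();print(toU(s["position"]),s["contact_force"],s["width"])
print(toU([[0.4732,.0312,.1463]]), R.T@o)
```

```text
[[-0.10681895 -0.00492029  0.14630095]] [ 0.99406398 -1.96104859 -0.88292461] 0.008369909401800392
[[-0.03415956 -0.00495362  0.1463    ]] [-0.00116008  0.81964148 -0.57284186]
```

>>> apply_moves(moves=[0,0,0.009,-0.0063,0,0,0,0,0,0.009,-0.0063,0,0,0,0,0,0.009,-0.0063,0,0,0,0,0,0.009,-0.0063,0,0,0,0,0,0.009,-0.0063,0,0,0,0,0,0.009,-0.0063,0,0,0,0,0,0.009,-0.0063,0,0,0,0,0,0.009,-0.0063,0,0,0])

```text
clock: 4.87
position: [0.4924, 0.2012, 0.1463]
ee_rot: [-0.015, 0.052, 0.952, -0.3]
contact_force: [-0.1, -2.5, -0.6]
width: 0.0087
```

>>> apply_moves(moves=[0,0,0.006,-0.0042,0,0,0,0,0,0.005,-0.0035,0,0,0,0,0,0.004,-0.0028,0,0,0,0,0,0.004,-0.0028,0,0,0,0,0,0.004,-0.0028,0,0,0,0,0,0.004,-0.0028,0,0,0,0,0,0.004,-0.0028,0,0,0,0,0,0.003,-0.002,0,0,0])

```text
clock: 5.53
position: [0.4953, 0.2269, 0.1466]
ee_rot: [-0.02, 0.052, 0.945, -0.322]
contact_force: [-0.0, -8.4, -0.3]
width: 0.0082
```

Run:
```python
from h import *
s,R=state();print(toU(s["position"]),s["contact_force"],s["width"])
d=imaging.get_image("top"); cv2.imwrite("pics/t2.png",d["image"][:,:,::-1])
```

```text
[[-0.23112662 -0.00494452  0.14662597]] [-4.12019378e-04 -8.44400308e+00 -2.81104541e-01] 0.008154411797782682
```

View pics/t2.png

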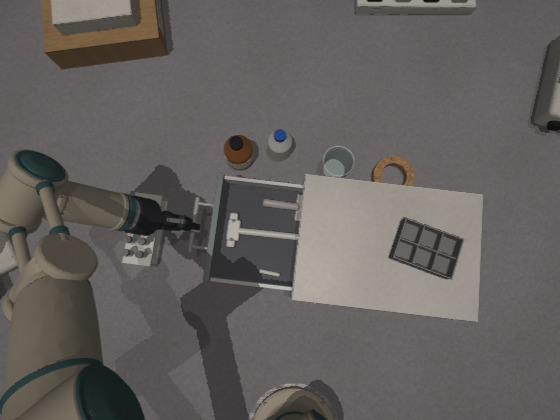

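>>> apply_moves(moves=[0.0,0,0,0,0,0,0,0.028,0,0,0,0,0,0,0.028,0,0,0,0,0,0,0.028,0,0,0,0,0,0,0.028,0,0,-0.006,0,0,0,0.028,0,0,-0.015,0,0,0,0.028,0,0,-0.02,0,0,0,0.028,0,0,-0.025,0,0,0])

```text
clock: 6.25
position: [0.4973, 0.2674, 0.1977]
ee_rot: [-0.025, 0.052, 0.945, -0.323]
contact_force: [0.0, -0.4, 0.4]
width: 0.0284
```

Run:
```python
from h import *
s,R=state();print(toU(s["position"]),s["contact_force"],s["width"],s["qpos"])
d=imaging.get_image("top"); cv2.imwrite("pics/t3.png",d["image"][:,:,::-1]); np.savez("top3.npz",**d)
im=d["image"][160:310,185:325]; cv2.imwrite("pics/t3z.png",cv2.resize(im,None,fx=4,fy=4,interpolation=cv2.INTER_CUBIC)[:,:,::-1])
d=imaging.get_image("side"); cv2.imwrite("pics/s3.png",d["image"][:,:,::-1]); np.savez("side3.npz",**d)
```

```text
[[-0.27152643 -0.00746806  0.19765879]] [ 0.0328366  -0.39631268  0.4427147 ] 0.028440642481647703 [ 0.65105129  0.5568509   1.32332837 -0.45589994  1.74387566 -0.77650242]
```

View pics/t3z.png

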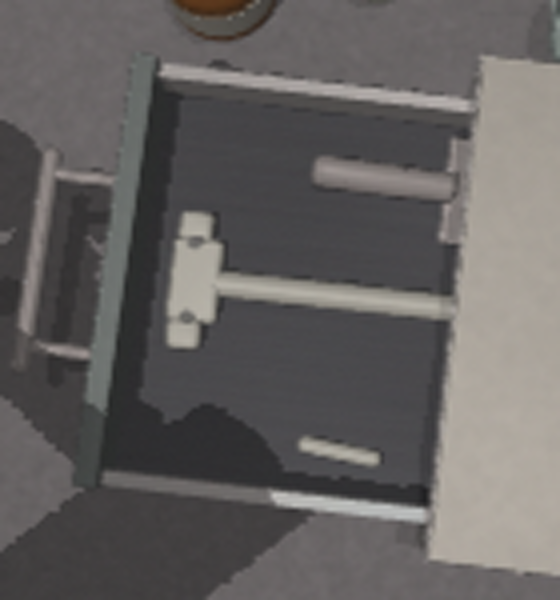

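View pics/s3.png

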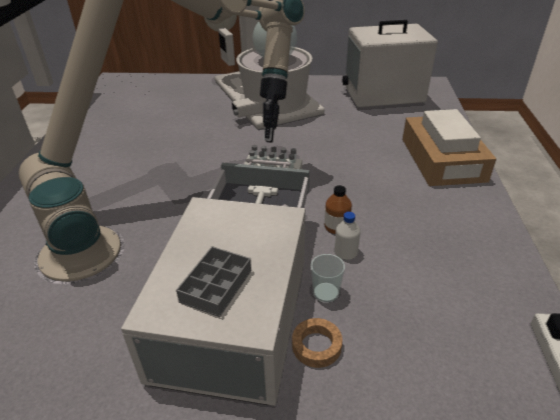

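Run:
```python
from h import *
d=dict(np.load("top3.npz")); W=cloud(d)
f=lambda x,y,z: np.round(toU(plane(d,185+np.array(x)/4-.4,160+np.array(y)/4-.4,z))*1e3,1)
print("front panel outer top edge",f([133,75],[55,485],.170))
print("handle",f([50,22],[150,365],.158))
# stirrer mask: white inside drawer
im=d["image"].astype(int); Wd=W
Uc=toU(W.reshape(-1,3)).reshape(W.shape)
m=(im.min(2)>125)&(Uc[...,0]<-.012)&(Uc[...,0]>-.184)&(abs(Uc[...,1])<.09)&(Uc[...,2]<.15)
n,l,s,c=cv2.connectedComponentsWithStats(m.astype(np.uint8))
for i in range(1,n):
    if s[i,4]<30: continue
    v,u=np.nonzero(l==i); X=toU(plane(d,u,v,.124))*1e3
    print(i,s[i],X.min(0),X.max(0),X.mean(0))
    if s[i,4]>300:
        sh=X[(X[:,0]>X[:,0].min()+45)]; 
        vx,vy,x0,y0=cv2.fitLine(sh[:,:2].astype(np.float32),cv2.DIST_L2,0,.01,.01).ravel(); print("shaft line",vx,vy,x0,y0)
        bl=X[X[:,0]<X[:,0].min()+30]; print("blade",bl.min(0),bl.max(0),bl.mean(0), cv2.minAreaRect(bl[:,:2].astype(np.float32)))
        print("Z",np.nanmedian(W[l==i][:,2]))
for name,u,v,z in [("amber",237,143,.135),("wash",280,134,.13)]:
    print(name,toU(plane(d,u,v,z))*1e3)
r=(W[...,2]>.03)&(W[...,2]<.12)&(Uc[...,0]<-.21)
n,l,s,c=cv2.connectedComponentsWithStats(r.astype(np.uint8))
for i in range(1,n):
    if s[i,4]>100: X=Uc[l==i]; print(s[i],np.percentile(X,[2,98],axis=0).round(3).tolist())
```

```text
front panel outer top edge [[-196.9  122.3  170. ]
 [-195.2 -122.1  170. ]]
handle [[-238.7   63.8  158. ]
 [-236.5  -60.1  158. ]]
1 [264 201  31   7  93] [-85.84803318  71.19807508 124.        ] [-13.28502214  79.89820688 124.        ] [-49.94111431  75.32812534 124.        ]
2 [227 213  65  34 557] [-163.50488463  -37.96239408  124.        ] [-12.24930406  41.2368943  124.        ] [-114.60302684    1.61076917  124.        ]
shaft line 0.9999849 0.005490637 -64.04752 1.9301271
blade [-163.50488463  -37.96239408  124.        ] [-133.79791041   41.2368943   124.        ] [-150.71805145    1.44133054  124.        ] ((-148.6228485107422, 1.7045249938964844), (29.620502471923828, 79.15823364257812), 0.572908878326416)
Z 0.12481080233489351
3 [260 270  19   5  44] [-75.80331442 -89.83192794 124.        ] [-33.08492578 -83.61908462 124.        ] [-56.22307349 -87.0648013  124.        ]
amber [[-167.39315523  209.85796935  135.        ]]
wash [[-67.01442049 246.26546661 130.        ]]
[  41    0  124   64 4853] [[-0.725, 0.414, 0.034], [-0.423, 0.583, 0.115]]
[131 192  35  19 420] [[-0.416, 0.037, 0.053], [-0.349, 0.073, 0.106]]
[ 121  225   37   42 1155] [[-0.418, -0.104, 0.055], [-0.351, -0.014, 0.107]]
```

```bash
cat >> h.py <<'E'
def gR(th): # y=b, x~o, body leans to +o by th
    z=-np.cos(th)*zz-np.sin(th)*o; y=b; return np.stack([np.cross(y,z),y,z],1)
E
python3 - <<'E'
from h import *
d=dict(np.load("top0.npz")); print("handle0",toU(plane(d,[283,277.2],[207.2,262.2],.158))*1e3)
rows(U(-.068,.002,.23),gR(np.radians(10)),16,jaw=0.045)
E
```

```text
handle0 [[-39.31532961  63.33586897 158.        ]
 [-38.11437067 -62.81719643 158.        ]]
dist mm 208.8258062023648 deg 93.32180526006425
[0.045, -0.0005, -0.0114, 0.0064, -0.0238, 0.0231, 0.0962]
[0.045, -0.0017, -0.0114, 0.0061, -0.0238, 0.0231, 0.0962]
[0.045, -0.003, -0.0113, 0.0057, -0.0238, 0.0231, 0.0962]
[0.045, -0.0042, -0.0111, 0.0054, -0.0238, 0.0231, 0.0962]
[0.045, -0.0053, -0.0108, 0.005, -0.0238, 0.0231, 0.0962]
[0.045, -0.0065, -0.0103, 0.0046, -0.0238, 0.0231, 0.0962]
[0.045, -0.0075, -0.0098, 0.0042, -0.0238, 0.0231, 0.0962]
[0.045, -0.0085, -0.0091, 0.0038, -0.0238, 0.0231, 0.0962]
[0.045, -0.0095, -0.0083, 0.0034, -0.0238, 0.0231, 0.0962]
[0.045, -0.0103, -0.0074, 0.003, -0.0238, 0.0231, 0.0962]
[0.045, -0.011, -0.0065, 0.0026, -0.0238, 0.0231, 0.0962]
[0.045, -0.0117, -0.0054, 0.0022, -0.0238, 0.0231, 0.0962]
[0.045, -0.0122, -0.0043, 0.0018, -0.0238, 0.0231, 0.0962]
[0.045, -0.0126, -0.0032, 0.0014, -0.0238, 0.0231, 0.0962]
[0.045, -0.0129, -0.002, 0.001, -0.0238, 0.0231, 0.0962]
[0.045, -0.013, -0.0008, 0.0007, -0.0238, 0.0231, 0.0962]
```

>>> apply_moves(moves=[0.045,-0.0005,-0.009,0.0,-0.024,0.023,0.096,0.045,-0.002,-0.0114,0.003,-0.024,0.023,0.096,0.045,-0.003,-0.0113,0.0057,-0.024,0.023,0.096,0.045,-0.004,-0.011,0.0054,-0.024,0.023,0.096,0.045,-0.005,-0.011,0.005,-0.024,0.023,0.096,0.045,-0.0065,-0.0103,0.0046,-0.024,0.023,0.096,0.045,-0.0075,-0.01,0.004,-0.024,0.023,0.096,0.045,-0.0085,-0.009,0.004,-0.024,0.023,0.096])

```text
clock: 7.02
position: [0.4888, 0.1763, 0.2151]
ee_rot: [0.02, 0.444, 0.872, -0.204]
contact_force: [0.4, 0.1, -0.4]
width: 0.0449
```

Run:
```python
from h import *
s,R=state();print(toU(s["position"]),s["qpos"],R)
rows(U(-.068,.002,.23),gR(np.radians(10)),8,jaw=0.045)
```

```text
[[-0.18007025 -0.00569817  0.2150656 ]] [ 0.41200299  0.37869174  1.46814644 -0.28828184  1.59304161 -0.18023987] [[-0.60506046  0.78283349 -0.14516738]
 [ 0.76615424  0.52288318 -0.37363198]
 [-0.21658605 -0.33729054 -0.91614714]]
dist mm 113.32747430769496 deg 45.185276066296794
[0.045, -0.0108, -0.0084, 0.0036, -0.0229, 0.0219, 0.0934]
[0.045, -0.0116, -0.0075, 0.0032, -0.0229, 0.0219, 0.0934]
[0.045, -0.0123, -0.0064, 0.0028, -0.0229, 0.0219, 0.0934]
[0.045, -0.0129, -0.0053, 0.0024, -0.0229, 0.0219, 0.0934]
[0.045, -0.0134, -0.0041, 0.002, -0.0229, 0.0219, 0.0934]
[0.045, -0.0138, -0.0029, 0.0016, -0.0229, 0.0219, 0.0934]
[0.045, -0.014, -0.0016, 0.0012, -0.0229, 0.0219, 0.0934]
[0.045, -0.0141, -0.0003, 0.0009, -0.0229, 0.0219, 0.0934]
```

>>> apply_moves(moves=[0.045,-0.011,-0.0084,0.0036,-0.023,0.022,0.0934,0.045,-0.0116,-0.0075,0.0032,-0.023,0.022,0.0934,0.045,-0.0123,-0.0064,0.0028,-0.023,0.022,0.0934,0.045,-0.013,-0.0053,0.0024,-0.023,0.022,0.0934,0.045,-0.0134,-0.004,0.002,-0.023,0.022,0.0934,0.045,-0.0138,-0.003,0.0016,-0.023,0.022,0.0934,0.045,-0.014,-0.0016,0.0012,-0.023,0.022,0.0934,0.045,-0.014,-0.0003,0.001,-0.023,0.022,0.0934])

```text
clock: 7.68
position: [0.4776, 0.0568, 0.2259]
ee_rot: [0.058, 0.756, 0.649, -0.059]
contact_force: [0.5, -0.7, -1.3]
width: 0.0447
```

Run:
```python
from h import *
s,R=state();print(toU(s["position"]),s["qpos"],s["qd"])
rows(U(-.068,.002,.1155),gR(np.radians(10)),8,jaw=0.045)
d=imaging.get_image("top"); cv2.imwrite("pics/t4.png",d["image"][:,:,::-1])
```

```text
[[-0.06011417 -0.00345588  0.22589262]] [ 0.0976457   0.16418749  1.68211691 -0.1686714   1.32882449  0.29285887] [-0.49666063 -0.31990746  0.32344455  0.16788425 -0.43292471  0.65069647]
dist mm 110.80814422530133 deg 2.368392338069602
[0.045, 0.0033, 0.0005, 0.0134, 0.0006, -0.001, -0.005]
[0.045, 0.0033, 0.0005, 0.0134, 0.0006, -0.001, -0.005]
[0.045, 0.0033, 0.0005, 0.0134, 0.0006, -0.001, -0.005]
[0.045, 0.0033, 0.0006, 0.0134, 0.0006, -0.001, -0.005]
[0.045, 0.0033, 0.0006, 0.0134, 0.0006, -0.001, -0.005]
[0.045, 0.0033, 0.0006, 0.0134, 0.0006, -0.001, -0.005]
[0.045, 0.0033, 0.0006, 0.0134, 0.0006, -0.001, -0.005]
[0.045, 0.0034, 0.0007, 0.0134, 0.0006, -0.001, -0.005]
```

View pics/t4.png

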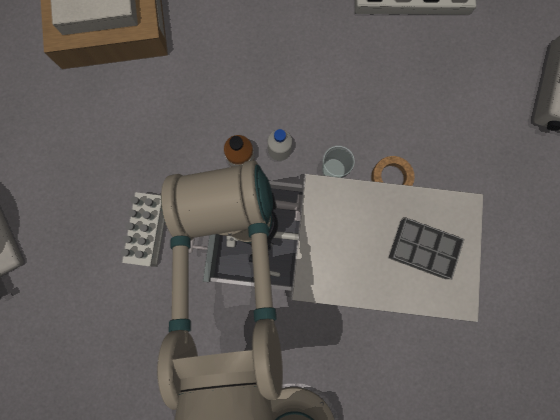

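>>> apply_moves(moves=[0.045,0.006,0.001,0.005,0.001,-0.002,-0.01,0.045,0.006,0.001,0.008,0.001,-0.002,-0.01,0.045,0.004,0.001,0.01,0.001,-0.002,-0.008,0.045,0.004,0.001,0.012,0.001,-0.001,-0.006,0.045,0.003,0.0006,0.012,0,0,-0.005,0.045,0.002,0,0.012,0,0,0,0.045,0,0,0.006,0,0,0,0.045,0,0,0,0,0,0])

```text
clock: 8.4
position: [0.4815, 0.073, 0.1472]
ee_rot: [0.056, 0.739, 0.668, -0.068]
contact_force: [-0.3, 0.1, 0.2]
width: 0.0449
```

Run:
```python
from h import *
s,R=state();print(toU(s["position"]),s["qd"],s["contact_force"])
rows(U(-.068,.002,.1145),gR(np.radians(10)),1,jaw=0.045)
```

```text
[[-0.07664251 -0.00140491  0.14722409]] [ 0.02892278  0.02880152  0.00535583  0.00482781 -0.00227946 -0.00290719] [-0.34357129  0.12450315  0.1990569 ]
dist mm 34.01764926973075 deg 0.8145480310078241
[0.045, -0.0028, 0.0036, 0.0337, -0.0072, 0.0017, 0.0122]
```

>>> apply_moves(moves=[0.045,-0.001,0.001,0.005,-0.002,0,0.003,0.045,-0.001,0.001,0.006,-0.002,0.001,0.003,0.045,-0.001,0.001,0.006,-0.002,0.001,0.003,0.045,0,0.0005,0.006,-0.001,0,0.003,0.045,0,0,0.005,0,0,0,0.045,0,0,0.004,0,0,0,0.045,0,0,0.002,0,0,0,0.045,0,0,0,0,0,0])

```text
clock: 9.07
position: [0.4851, 0.0642, 0.1104]
ee_rot: [0.058, 0.742, 0.665, -0.065]
contact_force: [-1.0, -0.5, 0.2]
width: 0.0446
```

Run:
```python
from h import *
s,R=state();print(toU(s["position"]),s["qd"],s["contact_force"])
rows(U(-.068,.002,.1140),gR(np.radians(10)),1,jaw=0.045)
d=imaging.get_image("side"); im=d["image"][140:240,190:350]; cv2.imwrite("pics/s5.png",cv2.resize(im,None,fx=5,fy=5)[:,:,::-1])
```

```text
[[-0.06832298  0.00316088  0.11035847]] [-5.77242176e-03 -1.80274324e-03 -7.65413849e-04 -7.86097195e-05
 -2.06985271e-03 -2.00839771e-03] [-0.98990882 -0.48842198  0.23024727]
dist mm 3.8359719058695565 deg 0.1367842205840101
[0.045, -0.0009, -0.0012, -0.0035, 0.0006, -0.0003, 0.0023]
```

View pics/s5.png

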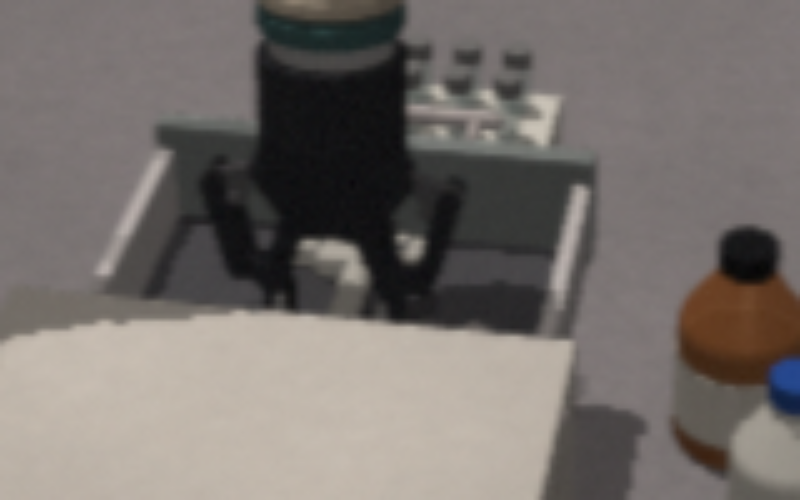

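The fingers straddle the shaft: fingers at about cols 280 and 395 of the crop, shaft at about col 350. I'll raise 3.5 mm so the tips don't hit the floor as they swing forward, then close.

>>> apply_moves(moves=[0.045,-0.0005,-0.0012,-0.0035,0,0,0.002,0.045,0,0,0,0,0,0,0.0,0,0,0,0,0,0,0.0,0,0,0,0,0,0,0.0,0,0,0,0,0,0,0.0,0,0,0,0,0,0,0.0,0,0,0,0,0,0,0.0,0,0,0,0,0,0], newtons=100)

```text
clock: 9.78
position: [0.4847, 0.0649, 0.1162]
ee_rot: [0.059, 0.743, 0.664, -0.063]
contact_force: [-0.0, 1.2, 0.7]
width: 0.0119
```

Run:
```python
from h import *
s,R=state();print(toU(s["position"]),s["qd"],s["contact_force"],s["moment"],s["width"])
```

```text
[[-0.06890515  0.00272973  0.11616815]] [ 0.00087166  0.00051602  0.00266658 -0.00057881 -0.00059336  0.00032035] [-0.02196182  1.19298285  0.68547676] [ 0.09513177  0.04083758 -0.01440936] 0.011874415257110651
```

The grip is only about 2 mm above the tips, so I'll re-grip a little deeper.

>>> apply_moves(moves=[0.028,0,0,0,0,0,0,0.028,0,0,0,0,0,0,0.028,0,0,0.0025,0,0,0,0.028,0,0,0,0,0,0,0.0,0,0,0,0,0,0,0.0,0,0,0,0,0,0,0.0,0,0,0,0,0,0,0.0,0,0,0,0,0,0])

```text
clock: 10.45
position: [0.4848, 0.0643, 0.1137]
ee_rot: [0.059, 0.743, 0.664, -0.063]
contact_force: [1.0, -0.1, 0.2]
width: 0.0117
```

Run:
```python
from h import *
s,R=state();p=s["position"];print(toU(p),s["qd"],s["contact_force"],s["moment"],s["width"])
# tilt about drive end
D=U(.1365,.003,.118)
ang=np.radians(17)
Rw=Rn.from_rotvec(b*ang).as_matrix()
print("o end up?",Rw@o)
for k in range(16):
    A=Rn.from_rotvec(b*ang*k/16).as_matrix(); B=Rn.from_rotvec(b*ang*(k+1)/16).as_matrix()
    if k in(0,8,15): print(((A@R).T@(B@(p-D)-A@(p-D))).round(5), Rn.from_matrix((A@R).T@(B@R)).as_rotvec().round(4))
```

```text
[[-0.06836478  0.00284558  0.11371341]] [ 0.00142027 -0.00072703  0.0004716   0.00100746 -0.00061235  0.00059453] [ 1.01940125 -0.07794733  0.15389094] [0.08162802 0.11150242 0.01145695] 0.011735163664081049
o end up? [0.10701069 0.9502817  0.29236056]
[-6.10e-04  2.00e-05 -3.75e-03] [0.     0.0185 0.0001]
[-6.10e-04  2.00e-05 -3.75e-03] [0.     0.0185 0.0001]
[-6.10e-04  2.00e-05 -3.75e-03] [0.     0.0185 0.0001]
```

>>> apply_moves(moves=[0,0,0,-0.001,0,0,0,0,-0.0005,0,-0.003,0,0.012,0,0,-0.0006,0,-0.0037,0,0.0185,0,0,-0.0006,0,-0.0037,0,0.0185,0,0,-0.0006,0,-0.0037,0,0.0185,0,0,-0.0006,0,-0.0037,0,0.0185,0,0,-0.0006,0,-0.0037,0,0.0185,0,0,0,0,0,0,0,0])

```text
clock: 11.12
position: [0.483, 0.0639, 0.1367]
ee_rot: [0.02, 0.745, 0.667, -0.022]
contact_force: [0.2, 0.3, -2.2]
width: 0.012
```

```bash
cat >> h.py <<'E'
P0=np.array([0.4848,0.0643,0.11371]); 
import os
def stir(save=False):
    s,R=state(); p=s["position"]
    f="grasp.npz"
    g=np.load(f); L=R@g["L"]; # ends in world
    return s,R,p, (p[:,None]+L).T   # rows: blade end, drive end
E
python3 - <<'E'
from h import *
# grasp-time rotation: from reported quaternion at grasp
q=[0.059,0.743,0.664,-0.063]; R0=Rn.from_quat([q[1],q[2],q[3],q[0]]).as_matrix()
E=np.stack([U(-.1635,.0015,.118),U(.1365,.003,.118)],1)
np.savez("grasp.npz",L=R0.T@(E-P0[:,None]),R0=R0)
s,R,p,e=stir(); print(toU(e).round(4),s["contact_force"],s["moment"],s["width"],s["qd"])
v=e[0]-e[1]; print(np.degrees(np.arcsin(v[2]/np.linalg.norm(v))))
d=imaging.get_image("side"); im=d["image"][140:240,190:350]; cv2.imwrite("pics/s6.png",cv2.resize(im,None,fx=5,fy=5)[:,:,::-1])
d=imaging.get_image("top"); im=d["image"][160:310,185:325]; cv2.imwrite("pics/t6.png",cv2.resize(im,None,fx=4,fy=4)[:,:,::-1])
E
```

```text
[[-0.1618 -0.0004  0.1517]
 [ 0.1363  0.0015  0.1177]] [ 0.15741269  0.25520112 -2.20146173] [ 0.05115705 -0.02660839 -0.00346241] 0.012019527313932885 [-0.00233781  0.00174328  0.01019504  0.00779213 -0.00444214  0.00721766]
6.504884828511545
```

View pics/s6.png

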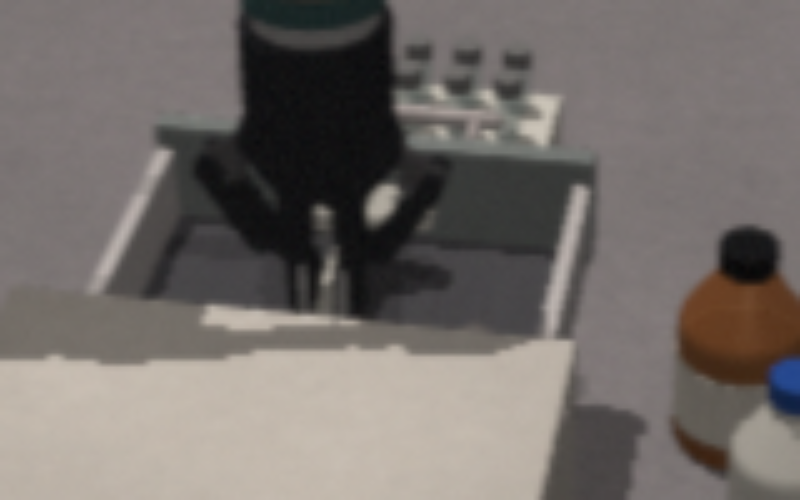

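View pics/t6.png

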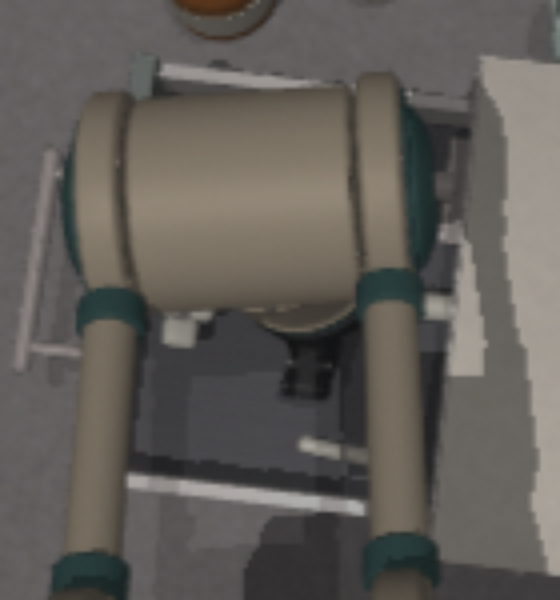

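>>> apply_moves(moves=[0,-0.0004,0,-0.003,0,0.014,0,0,-0.0006,0,-0.0043,0,0.021,0,0,-0.0006,0,-0.0043,0,0.021,0,0,-0.0006,0,-0.0043,0,0.021,0,0,-0.0006,0,-0.0043,0,0.021,0,0,-0.0006,0,-0.0043,0,0.021,0,0,-0.0006,0,-0.0043,0,0.021,0,0,0,0,0,0,0,0])

```text
clock: 11.88
position: [0.4804, 0.0613, 0.1647]
ee_rot: [-0.032, 0.742, 0.668, 0.031]
contact_force: [-0.4, -0.2, -2.6]
width: 0.0117
```

```bash
cat > chk.py <<'E'
from h import *
s,R,p,e=stir(); print(toU(e).round(4).tolist(),"F",s["contact_force"].round(2),"M",s["moment"].round(3),s["width"].round(4),"q",s["qpos"].round(2))
v=(e[0]-e[1])/0.3; print("tilt",np.degrees(np.arcsin(v[2])))
u=toU(e); t=u[1,0]/(u[1,0]-u[0,0]); 
if u[1,0]>0: print("axis z at face",u[1,2]+t*(u[0,2]-u[1,2]), "limit ~.1695")
print("axis dir in tool",(R.T@v).round(4),"up in tool",(R.T@zz).round(4),"o in tool",(R.T@o).round(4))
E
python3 chk.py
```

```text
Traceback (most recent call last):
  File "chk.py", line 2, in <module>
    s,R,p,e=stir(); print(toU(e).round(4).tolist(),"F",s["contact_force"].round(2),"M",s["moment"].round(3),s["width"].round(4),"q",s["qpos"].round(2))
                                                                                                            ^^^^^^^^^^^^^^^^
AttributeError: 'float' object has no attribute 'round'
```

```bash
sed -i 's/s\["width"\].round(4)/s["width"]/' chk.py; python3 chk.py;  python3 - <<'E'
from h import *
d=imaging.get_image("side"); np.savez("side7.npz",**d); im=d["image"][140:240,190:350]; cv2.imwrite("pics/s7.png",cv2.resize(im,None,fx=5,fy=5)[:,:,::-1])
d=imaging.get_image("top"); im=d["image"][160:310,185:325]; cv2.imwrite("pics/t7.png",cv2.resize(im,None,fx=4,fy=4)[:,:,::-1])
s,R,p,e=stir()
print((proj(dict(np.load("side7.npz")),e)-[190,140])*5, (proj(d,e)-[185,160])*4)
E
```

```text
[[-0.1557, -0.003, 0.1934], [0.1342, 0.0002, 0.116]] F [-0.4  -0.18 -2.65] M [-0.112  0.016 -0.013] 0.011654936885874823 q [-0.08  0.18  1.81  0.1   1.15 -0.02]
tilt 14.947960965181514
axis z at face 0.1518669010734656 limit ~.1695
axis dir in tool [ 0.9851 -0.0047 -0.1719] up in tool [ 0.088  -0.0056 -0.9961] o in tool [0.9961 0.0077 0.0879]
[[344.63361608 131.86646021]
 [224.66346205 615.4489626 ]] [[167.78603139 274.41988874]
 [667.86837514 338.01910962]]
```

View pics/s7.png

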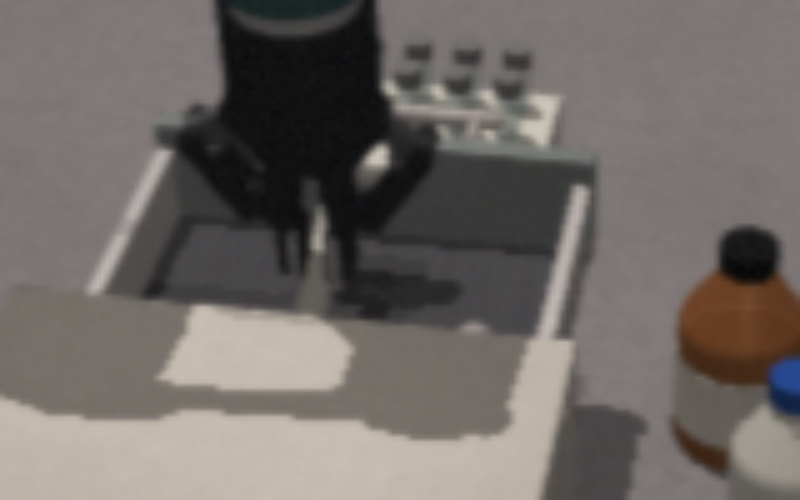

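View pics/t7.png

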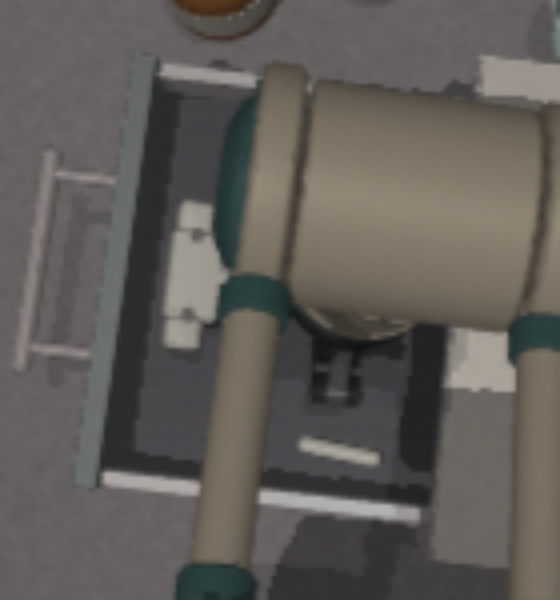

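Run:
```python
from h import *
d=imaging.get_image("top"); W=cloud(d); 
x=W[213:246,227:236].reshape(-1,3); im=d["image"][213:246,227:236].reshape(-1,3)
x=x[im.min(1)>130]; u=toU(x); A=np.c_[u[:,0],np.ones(len(u))]; print(len(u),u.min(0),u.max(0),u.mean(0),np.linalg.lstsq(A,u[:,2],rcond=None)[0])
s,R,p,e=stir(); E=toU(e); f=(u[:,0].mean()-E[0,0])/(E[1,0]-E[0,0]); print("pred top z",E[0,2]+f*(E[1,2]-E[0,2])+.0083)
```

```text
221 [-0.15549685 -0.03921904  0.19161718] [-0.13533846  0.03245651  0.20322138] [-0.1461493  -0.00500494  0.19796843] [-0.19294227  0.16977006]
pred top z 0.19819691727249836
```

>>> apply_moves(moves=[0,0.003,0,-0.0025,0,0,0,0,0.006,0,-0.0035,0,0,0,0,0.008,0,-0.0025,0,0,0,0,0.0103,0,-0.0018,0,0,0,0,0.0103,0,-0.0018,0,0,0,0,0.0103,0,-0.0018,0,0,0,0,0.0103,0,-0.0018,0,0,0,0,0.0103,0,-0.0018,0,0,0])

```text
clock: 12.7
position: [0.4864, 0.136, 0.1884]
ee_rot: [-0.033, 0.742, 0.669, 0.029]
contact_force: [0.3, -0.1, -1.2]
width: 0.0111
```

```bash
python3 chk.py
```

```text
[[-0.2306, -0.0055, 0.217], [0.0592, -0.0021, 0.1398]] F [ 0.31 -0.09 -1.16] M [-0.059  0.013  0.016] 0.011116681604763633 q [0.07 0.19 1.74 0.09 1.21 0.14]
tilt 14.902672872992515
axis z at face 0.15560372368746883 limit ~.1695
axis dir in tool [ 0.9851 -0.0047 -0.1719] up in tool [ 0.0872 -0.0101 -0.9961] o in tool [0.9961 0.0097 0.0871]
```

>>> apply_moves(moves=[0,0.0103,0,-0.0018,0,0,0,0,0.0113,0,-0.002,0,0,0,0,0.0113,0,-0.002,0,0,0,0,0.0113,0,-0.002,0,0,0,0,0.0113,0,-0.002,0,0,0,0,0.0113,0,-0.002,0,0,0,0,0.0113,0,-0.002,0,0,0,0,0.009,0,-0.0016,0,0,0])

```text
clock: 13.37
position: [0.4958, 0.232, 0.2139]
ee_rot: [-0.033, 0.741, 0.67, 0.029]
contact_force: [-0.1, -0.2, -2.1]
width: 0.0118
```

```bash
python3 chk.py
python3 - <<'E'
from h import *
d=imaging.get_image("top"); cv2.imwrite("pics/t8.png",d["image"][:,:,::-1])
d=imaging.get_image("side"); cv2.imwrite("pics/s8.png",d["image"][:,:,::-1])
E
```

```text
[[-0.327, -0.0071, 0.2426], [-0.0372, -0.0031, 0.1652]] F [-0.14 -0.21 -2.06] M [-0.017  0.045 -0.019] 0.011827456202774832 q [0.25 0.23 1.62 0.09 1.27 0.33]
tilt 14.938439021381683
axis dir in tool [ 0.9851 -0.0047 -0.1719] up in tool [ 0.0878 -0.0101 -0.9961] o in tool [0.9961 0.0117 0.0877]
```

View pics/t8.png

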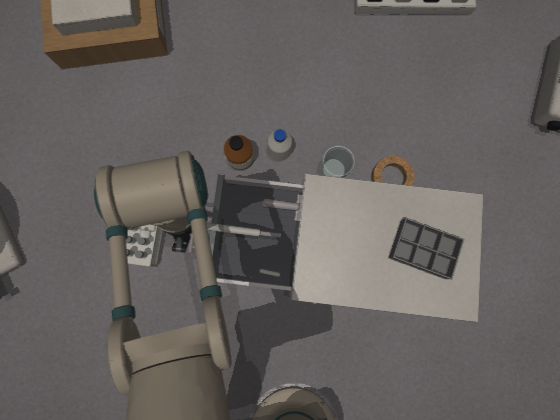

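View pics/s8.png

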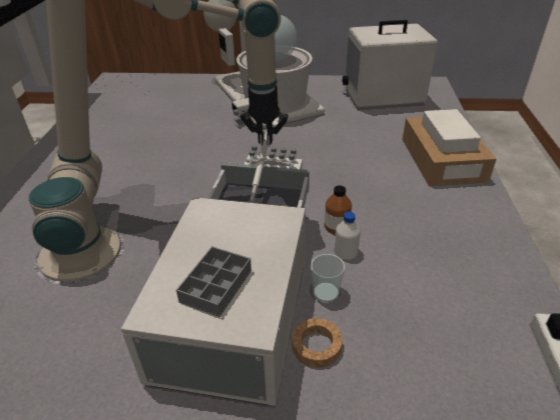

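Run:
```python
from h import *
s,R,p,e=stir(); v=(e[0]-e[1])/np.linalg.norm(e[0]-e[1])
hv=v.copy(); hv[2]=0; hv/=np.linalg.norm(hv)
# level: align v to hv, and also blade flat: tool y horizontal
RT=gR(np.radians(10))
g=np.load("grasp.npz"); 
RT=Rn.from_rotvec(np.cross(v,hv)/np.linalg.norm(np.cross(v,hv))*np.arccos(v@hv)).as_matrix()@R
print("tool y z-comp",RT[2,1], "axis offset z",(RT@g["L"])[2])
pT=p+o*.012; pT[2]=.300-(RT@g["L"])[2].mean()
print(pT)
rows(pT,RT,14,jaw=0)
```

```text
tool y z-comp -0.008244604191434442 axis offset z [0.00430063 0.00430063]
[0.49740473 0.24422068 0.29569937]
dist mm 82.59535959511808 deg 14.975844598416403
[0, 0.0014, -0.0, -0.0057, -0.0001, -0.0187, 0.0002]
[0, 0.0013, -0.0, -0.0058, -0.0001, -0.0187, 0.0002]
[0, 0.0012, -0.0, -0.0058, -0.0001, -0.0187, 0.0002]
[0, 0.001, -0.0, -0.0058, -0.0001, -0.0187, 0.0002]
[0, 0.0009, -0.0, -0.0058, -0.0001, -0.0187, 0.0002]
[0, 0.0008, -0.0, -0.0058, -0.0001, -0.0187, 0.0002]
[0, 0.0007, -0.0, -0.0059, -0.0001, -0.0187, 0.0002]
[0, 0.0006, -0.0, -0.0059, -0.0001, -0.0187, 0.0002]
[0, 0.0005, -0.0, -0.0059, -0.0001, -0.0187, 0.0002]
[0, 0.0004, -0.0, -0.0059, -0.0001, -0.0187, 0.0002]
[0, 0.0003, -0.0, -0.0059, -0.0001, -0.0187, 0.0002]
[0, 0.0002, -0.0, -0.0059, -0.0001, -0.0187, 0.0002]
[0, 0.0001, -0.0, -0.0059, -0.0001, -0.0187, 0.0002]
[0, -0.0, -0.0, -0.0059, -0.0001, -0.0187, 0.0002]
```

>>> apply_moves(moves=[0,0.002,0,-0.004,0,0,0,0,0.003,0,-0.007,0,0,0,0,0.003,0,-0.008,0,0,0,0,0.002,0,-0.008,0,-0.01,0,0,0.001,0,-0.008,0,-0.02,0,0,0.001,0,-0.008,0,-0.025,0,0,0,0,-0.007,0,-0.025,0,0,0,0,-0.005,0,-0.02,0])

```text
clock: 14.13
position: [0.4969, 0.2371, 0.2751]
ee_rot: [0.002, 0.743, 0.669, -0.011]
contact_force: [0.0, -0.2, -2.2]
width: 0.0119
```

```bash
python3 chk.py
```

```text
[[-0.3348, -0.0061, 0.2939], [-0.0384, -0.0033, 0.2479]] F [ 0.02 -0.22 -2.2 ] M [ 0.031 -0.059  0.008] 0.011910954262657335 q [ 0.33  0.23  1.46 -0.01  1.47  0.43]
tilt 8.832739793722304
axis dir in tool [ 0.9851 -0.0047 -0.1719] up in tool [-0.0187 -0.0109 -0.9998] o in tool [ 0.9998  0.0065 -0.0187]
```

Remaining: about 20 mm up at the TCP and 8.8° (0.154 rad) to level.

>>> apply_moves(moves=[0,0,0,-0.003,0,-0.02,0,0,0,0,-0.003,0,-0.024,0,0,0,0,-0.003,0,-0.024,0,0,0,0,-0.003,0,-0.024,0,0,0,0,-0.003,0,-0.02,0,0,0,0,-0.002,0,-0.012,0,0,0,0,0,0,0,0,0,0,0,0,0,0,0])

```text
clock: 14.8
position: [0.4979, 0.2395, 0.295]
ee_rot: [0.048, 0.741, 0.667, -0.06]
contact_force: [-0.2, -1.4, -1.7]
width: 0.012
```

```bash
python3 chk.py
```

```text
[[-0.3389, -0.0056, 0.3011], [-0.039, -0.0024, 0.2954]] F [-0.16 -1.38 -1.74] M [ 0.132 -0.029 -0.024] 0.01199747614630148 q [ 0.41  0.27  1.37 -0.13  1.59  0.52]
tilt 1.0810682530939393
axis dir in tool [ 0.9851 -0.0047 -0.1719] up in tool [-0.1533 -0.0094 -0.9881] o in tool [ 0.9881  0.0062 -0.1534]
```

>>> apply_moves(moves=[0,0,0,0,0,-0.008,0,0,0,0,-0.001,0,-0.008,0,0,0,0,0,0,0,0,0,0,0,0,0,0,0,0,0,0,0,0,0,0,0,0,0,0,0,0,0,0,0,0,0,0,0,0,0,0,0,0,0,0,0])

```text
clock: 15.47
position: [0.4974, 0.2386, 0.2952]
ee_rot: [0.053, 0.741, 0.666, -0.068]
contact_force: [0.9, -0.0, -2.8]
width: 0.012
```

```bash
python3 chk.py
python3 - <<'E'
from h import *
d=imaging.get_image("top"); np.savez("topF.npz",**d); cv2.imwrite("pics/t9.png",d["image"][:,:,::-1]); W=cloud(d)
e2=imaging.get_image("side"); np.savez("sideF.npz",**e2); cv2.imwrite("pics/s9.png",e2["image"][:,:,::-1])
im=e2["image"][40:240,160:400]; cv2.imwrite("pics/s9z.png",cv2.resize(im,None,fx=3,fy=3)[:,:,::-1])
s,R,p,e=stir(); print("proj top",proj(d,e),"side",proj(e2,e),np.abs(s["qd"]).max())
for n,dd in(("top",d),("side",e2)):
    W=cloud(dd); u=toU(W.reshape(-1,3)).reshape(W.shape); m=(dd["image"].min(2)>110)&(abs(u[...,1])<.06)&(u[...,0]>-.36)&(u[...,0]<-.02)&(u[...,2]>.27)&(u[...,2]<.33)
    x=u[m]; 
    if len(x)>10: print(n,len(x),x.min(0),x.max(0),np.polyfit(x[:,0],x[:,2],1))
E
```

```text
[[-0.3381, -0.0058, 0.2996], [-0.0381, -0.0029, 0.2995]] F [ 0.88 -0.05 -2.77] M [ 0.157 -0.019  0.022] 0.01204614588176006 q [ 0.42  0.27  1.37 -0.14  1.6   0.53]
tilt 0.01744428394986663
axis dir in tool [ 0.9851 -0.0047 -0.1719] up in tool [-0.1717 -0.0111 -0.9851] o in tool [ 0.9851  0.0048 -0.1717]
proj top [[126.84185377 213.50198805]
 [280.98915969 229.83337044]] side [[270.16942526  99.6572103 ]
 [246.43154809 155.46076643]] 0.0014725420437083075
top 584 [-0.3370823  -0.04490448  0.29947559] [-0.04171707  0.00406247  0.30989342] [-0.01210754  0.30299016]
side 187 [-0.33467764 -0.02115261  0.2938698 ] [-0.04006679  0.037056    0.31010241] [-0.00850139  0.30407697]
```

View pics/t9.png

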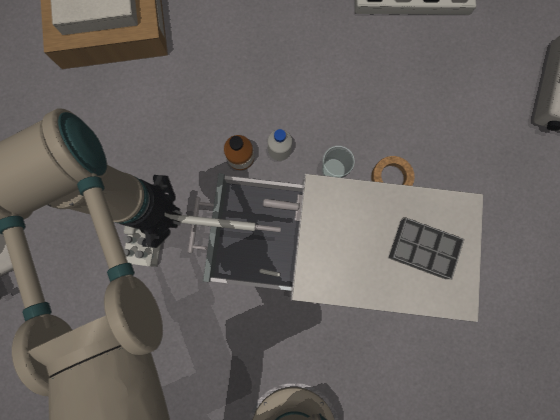

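View pics/s9z.png

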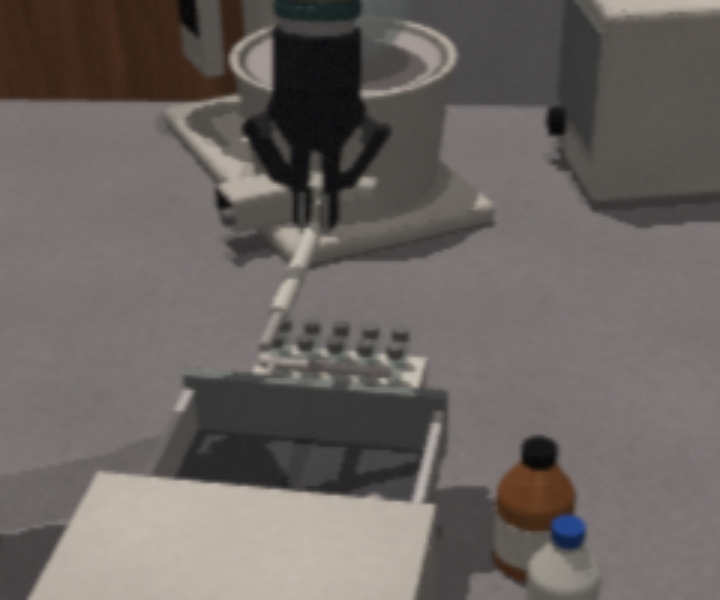

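The stirrer is held level and still. In the top view its tip is at (281,230), matching the projection, and the drawer front and handle (cols 190–212) are unmoved. Handing in.

Run:
```python
from rig import workorder
print(workorder.sign_off())
```

```text
the job is handed in; nothing more can be done
None
```

The stirrer is out of the drawer and held level and still in the gripper, and the job was handed in at about 15.5 s of the 51 s allowed.

**Drawer:** I pulled it by its handle until it stopped moving, with the pull rising to about 8 N. The images put its travel at about 199 mm. That is within the calibration error of the 200 mm stop, so I can't rule out it sitting a millimetre short.

**Stirrer:** I gripped it at 100 N, then re-gripped a little deeper because the first grip was too close to the fingertips. I tilted the blade end up about 15° and drew it out along its own axis. The estimated clearance under the top panel was at least 13 mm, and the wrist force stayed around the stirrer's own weight.

**Last checks:**
- **Height and level:** the shaft is level within about 0.1° by the arm's pose. Its underside is about 97 mm above the unit's top, and depth from both cameras agrees.
- **Contact:** the force reading was 2.8 N down against an expected 2.4 N, with 0.9 N sideways, both within the reading's noise.
- **Surroundings:** the spatula and stir bar are still in the drawer. In the final images nothing I could see on or around the unit looks moved, though the arm hid part of the tube rack in the top view.

**Reading that disagreed:** the finger opening read about 12 mm on the 16 mm shaft, and 8.5 mm on the 11 mm handle bar. It scales with the grip force, so I put it down to the fingers giving; the images showed no slip.

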